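# Set the jig stop and hold a blank in the corner for drilling

## Robot

A 6-joint arm with a two-finger parallel gripper is mounted at the origin on the work surface. World frame = base frame: x ahead of the robot, y to its left, z up, the work surface at z = 0. Lengths are in m, angles in degrees, forces in N, time in s.
With the tool pointing down it reaches from about 0.2 to 0.875 m from the base axis. Payload 3.4 kg.
Tool frame: the origin (TCP) lies midway between the tips of the shut fingers; the grasp point (between the pads) lies 19 mm behind it; z points along the fingers, y is the direction in which the jaws open and shut (so a half turn about z gives the same grasp; the last joint's range is limited). The gripper opens to 94 mm and grips with 3 to 60 N. Pads are 16 mm wide; open, the fingers measure 119 mm over their backs; the gripper's body (75 mm by 177 mm) begins 78 mm behind the grasp point.
Start: joints at [57.811, 15.808, 86.224, -0, 77.962, -6.933], TCP at [0.245, 0.52, 0.205] pointing down, gripper open.
Joint ranges: [-165.64, 165.64], [-43.16, 119.46], [12.63, 154.43], [-67.54, 247.53], [6.08, 155.33], [-154.97, 154.97]. Speed limits (degrees/s): [147.25, 147.25, 180, 180, 180, 180].

## Interface

Orientations are given as [roll, pitch, yaw] about the fixed x, y, z axes, in that order (R = Rz(yaw) Ry(pitch) Rx(roll)).
In Python, from bench import arm, vision gives the robot as it stands. The module is installed in compiled form; this text tells all that it offers.
- The arm moves only by the shell command python3 -m inch 'ROWS' [FORCE]. ROWS is JSON, a list that holds one entry, the list of rows, each a list of 5 numbers: the shift along the tool's x, y, z each as a share of 75 cm, from -1 to 1, then the turn about the tool's z as a share of 45 degrees, from -1 to 1, then the opening, from -1 (shut) to 1 (fully open). A call has 1 to 8 rows; each row shifts and turns the commanded pose from where the row before left it, along the tool's axes as they then stand; what a row does not reach is not made up. A row lasts 1/12 s, in which the tool goes at most 41.7 mm and 7.16 degrees, less where a joint would pass 70% of its speed; a pose out of reach is approached as far as the arm can. A call with a number of a shift or a turn outside -1 to 1 is refused whole. A call with a gripper value outside its range is refused whole. The fingers move at their own pace and stop on an object; FORCE is the grip in N (left out, the last holds). Time passes only in rows, so rows that do not move let the fingers close. It gives the time, the measured TCP pose, the force and the opening at its end, in the units of the state.
- arm.observe(): the state, without advancing time (a new reading comes with each control period).
- vision.get_image(name): name is "side" or "top" or "wrist"; returns the picture (480x640x3 uint8, blue, green, red); there is no depth.
- vision.camera_model(name): a dict with "mtx" (3x3 intrinsics, pixels), "T" (4x4, takes a point from camera to world coordinates). Camera axes: x right, y down, z forward; pixel columns grow to the right and rows downward; lengths in m; the calibration is good to about 2 mm. A picture is of the moment at which its call begins: read the wrist's pose just before it. camera_model takes no time and is no camera call; for the wrist camera it gives the pose at the moment of the call.
- arm.close_job(): hands the job in, once; it reports no verdict.
The state is a dict: "time_s": time; "joint_positions": joint angles; "qd": joint speeds; "joint_torque": joint torques, N m; "ee_pos": TCP position; "eef_rot": TCP orientation; "contact_force": force on the tool from outside, world axes, zero at the start; "wrist_torque": the same for the moment, N m; "opening": finger opening in m.
Only numpy, scipy, OpenCV 4.12 (cv2) and the standard library are available. Lean on these libraries where they do the work, as an engineer would, in place of code of your own. Each camera call takes 0.05 s, during which the arm holds its last target.

## Task

First turn the black collar on the drilling jig to number 4, which sets the brass side stop. Then lay the white plastic block flat on the jig's blue plate, push it into the corner with one long side flush against the dark steel fence and one end flush against the brass stop, and finish while still holding it in your grip, pressed firmly against both, ready for drilling. Leave the collar at 4 and do not disturb the other things on the bench.

Things in the scene. Friction and masses are not known exactly. Their poses are not given: they have to be found in the camera images.
- jig: drilling jig lying fixed on the bench (its place and yaw vary): blue plate 140 (x) x 250 (y) x 12 mm thick, origin at the centre of its underside, x towards the fence, y towards the collar. A white housing 100 x 90 mm, top 28 mm above the bench, centred at jig x 9, y 75 mm, carries the collar; the numbers 0 to 6 stand on it in an arc on the collar's +x side
- fence: dark steel fence bar fixed on the plate, 15 (x) x 125 (y) mm, rising 10 mm above the plate (22 mm above the bench); origin at the centre of its underside, axes as the jig. Its flat working face looks to -x, 7.5 mm from the origin (jig x = 45 mm); it runs from jig y -115 to +10 mm
- stop: brass side stop, 45 (x) x 12 (y) mm, rising 10 mm above the plate; origin at the lower edge of its flat working face, which looks to -y and spans jig x -9.5 to 35.5 mm. The collar moves it to -y by 4 mm a number (face at jig y = 5 mm at 0, -11 mm at 4). Only the collar's detent holds it: a push of more than about 30 N on it may turn the collar back
- collar (a joint): angle of the collar about its upright axis, rad: 0 at number 0, grows clockwise seen from above by 0.349 rad (20 degrees) a number, so 4 is 1.396; range 0 to 6. It clicks into each number (within half a step it settles there by itself when let go) and takes about 0.35 N m to turn
- collar_grip (a point): point on the collar's axis 50 mm above the bench, at the height to grip. Knurled black cylinder of 44 mm diameter from 31 to 65 mm above the bench, with a 54 mm flange below it from 28 to 31 mm and an orange pointer on flange and top that shows the number. The point's axes turn with the collar
- corner_floor (a point): point on the plate's top (12 mm above the bench) at the inner corner where the fence's and the stop's faces meet when the collar is at 4; axes as the jig. The block belongs on its -x, -y side: centre 25 mm to -x, 40 mm to -y and 30 mm up from here
- block_center (a point): centre of the white plastic block, 80 (x) x 50 (y) x 60 mm high, about 0.23 kg (varies), standing on the bench; x is its long way, which comes to lie along the jig's y (either way round). Grip it across its 50 mm width, with the fingertips more than 10 mm above its underside so that they pass over fence and stop. Sliding on plate, fence or stop it drags with roughly 0.6 of the force that presses it there
- spray_can: bystander: upright can, 66 mm diameter, 190 mm high, origin at the centre of its base
- jar: bystander: amber jar, 64 mm diameter, 80 mm high, origin at the centre of its base
- flashlight: bystander: blue flashlight lying along its y, 38 x 167 x 38 mm, origin below its middle on the bench
- sander: bystander: wooden hand sanding block with cork sole, 60 x 110 x 32 mm, origin at the centre of its base
There are look-alikes about, which are no part of the job. What is shaped like the part that bears block_center but red is not meant.

How it is judged:
By the outcome, as a careful person would: the job done as asked, in the order asked, and still so for the second after the job is handed in, while the arm keeps its last pose, push and grip.
It also fails if it takes over 72 s, if anything falls off the work surface, if the arm or the gripper's body presses on something with over 40 N, if the wrist force passes 120 N, or if a joint passes its speed limit or range.

## Working session

There is one attempt and no reset: what is moved stays moved. The work goes in short steps, Python scripts to look and compute and a shell command to move; the robot and the scene stay as the last step left them, time stands still between calls to the robot, and variables do not carry over. Pictures are saved under pics/ and viewed, and the job is handed in when it is done.

```bash
mkdir -p pics; ls
python3 - <<'E'
from bench import arm, vision
import cv2,numpy as np
print(arm.observe())
for n in ["side","top","wrist"]:
    cm=vision.camera_model(n); print(n,np.round(cm["mtx"],1).tolist(),np.round(cm["T"],4).tolist())
    cv2.imwrite(f"pics/{n}0.png",vision.get_image(n))
E
```

```text
pics
{'time_s': 0.0, 'joint_positions': array([ 5.78118785e+01,  1.58482747e+01,  8.62928352e+01, -1.73710621e-03,
        7.79612628e+01, -6.93275673e+00]), 'qd': array([-0.02835888, -0.01272511, -0.02479294,  0.05886981, -0.02064947,
        0.06525669]), 'joint_torque': array([-8.09672856e-04, -4.04595065e+01, -2.37222219e+01,  7.01513817e-02,
        3.46320262e-02, -1.38155729e-04]), 'ee_pos': array([0.24504665, 0.51956423, 0.20461483]), 'eef_rot': array([-1.79898171e+02, -1.06709871e-02,  1.54744990e+02]), 'contact_force': array([ 0.05841316,  0.09501259, -0.14611965]), 'wrist_torque': array([0.01436055, 0.01103476, 0.04180391]), 'opening': 0.09386345658638058}
side [[498.1, 0.0, 321.1], [0.0, 498.1, 236.5], [0.0, 0.0, 1.0]] [[0.7994, -0.4488, 0.3994, 0.0366], [-0.6008, -0.6051, 0.5225, -0.6827], [0.0072, -0.6576, -0.7533, 1.05], [0.0, 0.0, 0.0, 1.0]]
top [[492.1, 0.0, 318.2], [0.0, 492.1, 239.0], [0.0, 0.0, 1.0]] [[0.0175, -0.9945, 0.1034, 0.455], [-0.9998, -0.0176, -0.0001, -0.0034], [0.0019, -0.1034, -0.9946, 1.1624], [0.0, 0.0, 0.0, 1.0]]
wrist [[414.3, 0.0, 317.7], [0.0, 414.3, 237.4], [0.0, 0.0, 1.0]] [[0.4271, 0.8704, 0.2449, 0.1732], [0.9042, -0.4105, -0.118, 0.5534], [-0.0022, 0.2718, -0.9623, 0.3855], [0.0, 0.0, 0.0, 1.0]]
```

View pics/side0.png

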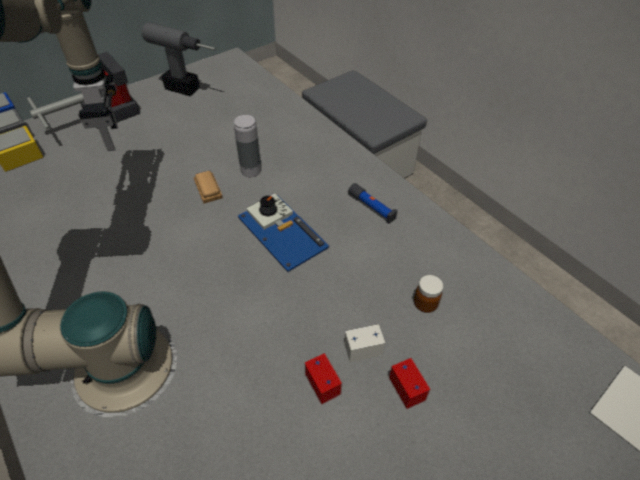

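View pics/top0.png

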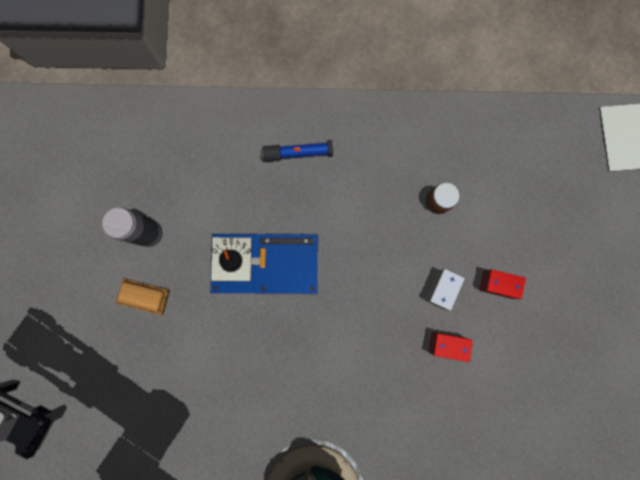

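View pics/wrist0.png

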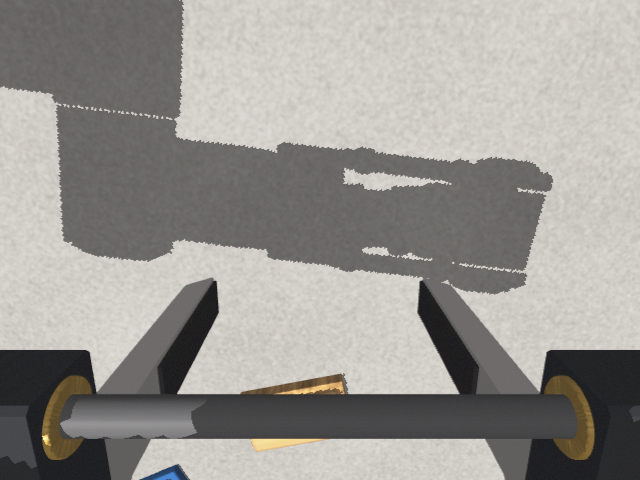

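The top view shows the jig at about px (211–318, 234–294), with the collar near (231,260). The white block is at (447,289) with the red look-alikes beside it at (503,284) and (452,347). I'll enlarge both areas next.

Run:
```python
import cv2
im=cv2.imread("pics/top0.png")
cv2.imwrite("pics/top_jig.png",cv2.resize(im[220:310,200:330],None,fx=6,fy=6,interpolation=cv2.INTER_CUBIC))
cv2.imwrite("pics/top_blk.png",cv2.resize(im[260:320,420:500],None,fx=9,fy=9,interpolation=cv2.INTER_CUBIC))
```

```text
(no output)
```

View pics/top_jig.png

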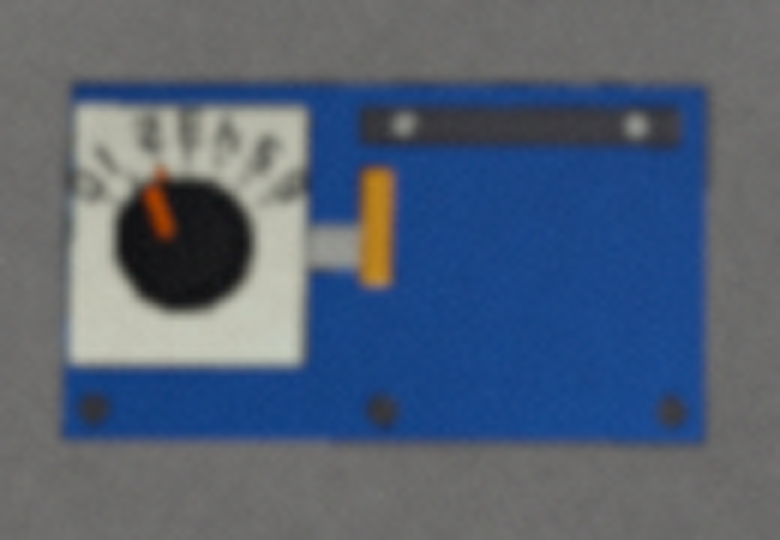

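View pics/top_blk.png

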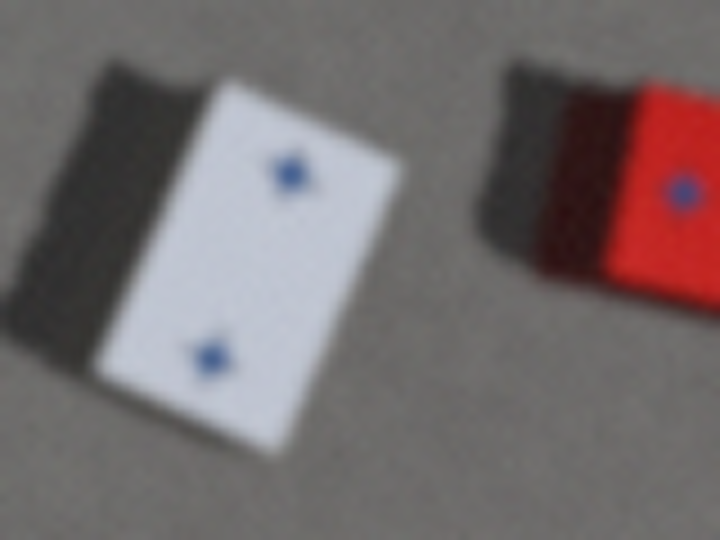

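```bash
cat > h.py <<'E'
import numpy as np,cv2
from bench import arm,vision
def pix2w(cm,uv,z):
    K=np.array(cm["mtx"]);T=np.array(cm["T"])
    d=T[:3,:3]@np.linalg.solve(K,[uv[0],uv[1],1.]);o=T[:3,3]
    return o+d*(z-o[2])/d[2]
def w2pix(cm,P):
    K=np.array(cm["mtx"]);T=np.array(cm["T"])
    p=K@(T[:3,:3].T@(np.array(P)-T[:3,3]));return p[:2]/p[2]
def fit(local,world):
    l=np.array(local)[:,:2];w=np.array(world)[:,:2];lc=l.mean(0);wc=w.mean(0)
    a,b=l-lc,w-wc
    th=np.arctan2((a[:,0]*b[:,1]-a[:,1]*b[:,0]).sum(),(a*b).sum())
    R=np.array([[np.cos(th),-np.sin(th)],[np.sin(th),np.cos(th)]])
    t=wc-R@lc
    return t,np.degrees(th),np.round((w-(l@R.T+t))*1000,1)
E
python3 - <<'E'
from h import *
cm=vision.camera_model("top")
f=lambda p,s,o,z: pix2w(cm,[(p[0]+.5)/s-.5+o[0],(p[1]+.5)/s-.5+o[1]],z)
J=[((72,84),.070,.125,.012),((708,88),.070,-.125,.012),((706,440),-.070,-.125,.012),((63,436),-.07,.125,.012),
((75,104),.059,.120,.028),((309,104),.059,.03,.028),((305,367),-.041,.03,.028),((68,364),-.041,.12,.028),
((360,146),.045,.010,.022),((680,147),.045,-.115,.022)]
W=[f(p,6,(200,220),z) for p,_,_,z in J]
print(np.round(W,4).tolist()); print(fit([(a,b) for _,a,b,_ in J],W))
print("collar",f((184,245),6,(200,220),.065), "ptr",f((165,235),6,(200,220),.065),f((157,172),6,(200,220),.031),f((150,190),6,(200,220),.065))
print("stop face",f((392,168),6,(200,220),.022),f((392,287),6,(200,220),.022))
B=[(230,78),(402,162),(280,458),(95,372)]
WB=np.array([f(p,9,(420,260),.06) for p in B]);print(np.round(WB,4).tolist())
print(fit([(.04,.025),(.04,-.025),(-.04,-.025),(-.04,.025)],WB), np.linalg.norm(np.diff(WB,axis=0),axis=1))
E
```

```text
[[0.5829, 0.2474, 0.012], [0.5857, -0.0018, 0.012], [0.4485, -0.0035, 0.012], [0.4457, 0.2455, 0.012], [0.5734, 0.2425, 0.028], [0.575, 0.1521, 0.028], [0.4737, 0.1505, 0.028], [0.4733, 0.2412, 0.028], [0.5596, 0.1327, 0.022], [0.5614, 0.0086, 0.022]]
(array([0.51553645, 0.12186579]), np.float64(0.6667391679117545), array([[-1.2, -0.2],
       [-1.3,  0.5],
       [ 1.5,  0.4],
       [ 1.6, -0.6],
       [ 0.2, -0.1],
       [ 0.8, -0.4],
       [-0.5, -0.9],
       [ 0.1, -0.2],
       [-0.9,  0.3],
       [-0.5,  1.2]]))
collar [0.51750431 0.19186179 0.065     ] ptr [0.52110106 0.19905974 0.065     ] [0.54732745 0.20929415 0.031     ] [0.53777985 0.20526019 0.065     ]
stop face [0.55122427 0.12002373 0.022     ] [0.50515417 0.11870158 0.022     ]
[[0.5088, -0.2888, 0.06], [0.4887, -0.3314, 0.06], [0.4153, -0.3003, 0.06], [0.4356, -0.2548, 0.06]]
(array([ 0.46208035, -0.29380645]), np.float64(-24.13437533391017), array([[-0. , -1.5],
       [ 0.3,  1.6],
       [-0. , -0. ],
       [-0.2, -0.1]])) [0.04705094 0.07966922 0.04982064]
```

```bash
cat >> h.py <<'E'
def go(x,y,z,yaw):
    from scipy.spatial.transform import Rotation as Rn
    s=arm.observe();R=Rn.from_euler('xyz',s['eef_rot'],degrees=True).as_matrix()
    d=R.T@(np.array([x,y,z])-s['ee_pos']);dy=(yaw-s['eef_rot'][2]+180)%360-180
    print('t',round(s['time_s'],2),'pos',np.round(s['ee_pos'],4),'rot',np.round(s['eef_rot'],2),'F',np.round(s['contact_force'],1),'open',round(s['opening'],4))
    print('tool shift mm',np.round(d*1000,1),'shares',np.round(d/.75,4),'turn deg(tool)',round(-dy,2),'share',round(-dy/45,4),'min rows',round(max(np.linalg.norm(d)/.0417,abs(dy)/7.16),1))
E
python3 - <<'E'
from h import *
go(.49,.19,.205,110)
cm=vision.camera_model("top")
for z in (.028,.065): print(w2pix(cm,[.5175,.1919,z]))
E
```

```text
t 0.15 pos [0.2451 0.5197 0.2048] rot [-1.7992e+02 -1.0000e-02  1.5474e+02] F [ 0.1  0.2 -0.6] open 0.0941
tool shift mm [-362.1 -193.7    0. ] shares [-0.4828 -0.2582  0.    ] turn deg(tool) 44.74 share 0.9943 min rows 9.8
[233.0553535  261.38213471]
[230.23280654 260.41829702]
```

```bash
python3 -m inch '[[[-0.04,-0.0215,0,0,1],[-0.04,-0.0215,0,0,1],[-0.04,-0.0215,0,0,1],[-0.04,-0.0215,0,0,1],[-0.04,-0.0215,0,0,1],[-0.04,-0.0215,0,0,1],[-0.04,-0.0215,0,0,1],[-0.04,-0.0215,0,0,1]]]'
python3 -m inch '[[[-0.04,-0.0215,0,0,1],[-0.04,-0.0215,0,0,1],[-0.04,-0.0215,0,0,1],[-0.04,-0.0215,0,0,1],[0,0,0,0.14,1],[0,0,0,0.14,1],[0,0,0,0.14,1],[0,0,0,0.14,1]]]'
python3 -m inch '[[[0,0,0,0.14,1],[0,0,0,0.14,1],[0,0,0,0.14,1],[0,0,0,0,1],[0,0,0,0,1],[0,0,0,0,1]]]'
python3 - <<'E'
from h import *
go(.49,.19,.205,110)
cv2.imwrite("pics/w1.png",vision.get_image("wrist"))
E
```

```text
time_s: 0.82
ee_pos: [0.4079, 0.2995, 0.2053]
eef_rot: [-180.0, -0.0, 154.8]
contact_force: [0.9, 0.4, -0.5]
opening: 0.0942
time_s: 1.48
ee_pos: [0.4883, 0.1909, 0.2051]
eef_rot: [-180.0, -0.0, 129.2]
contact_force: [0.6, 0.7, -0.0]
opening: 0.094
time_s: 1.98
ee_pos: [0.4882, 0.1914, 0.2053]
eef_rot: [-180.0, -0.0, 110.8]
contact_force: [-0.5, -0.1, 0.6]
opening: 0.0936
t 1.98 pos [0.4882 0.1914 0.2053] rot [-1.7998e+02 -1.0000e-02  1.1078e+02] F [-0.5 -0.1  0.6] open 0.0936
tool shift mm [-2.   1.1  0.3] shares [-0.0026  0.0015  0.0004] turn deg(tool) 0.78 share 0.0173 min rows 0.1
```

View pics/w1.png

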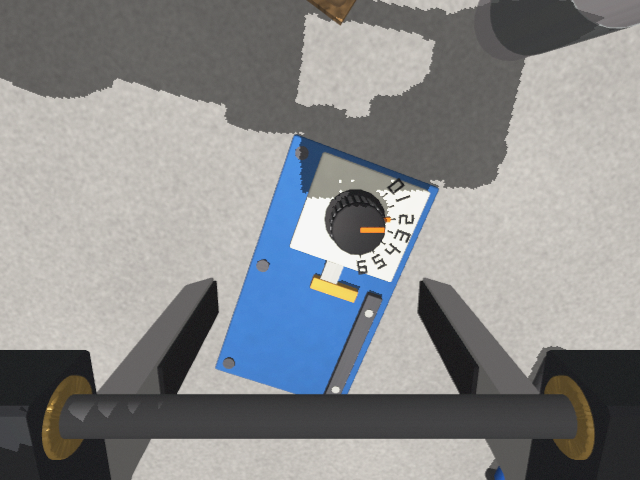

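The wrist view shows the jig clearly. The orange pointer's flange mark at (388,220) sits by the 2. The plate corners are near (296,136), (438,186) and (217,369). I'll enlarge this to refine the pose.

Run:
```python
import cv2
im=cv2.imread("pics/w1.png")
cv2.imwrite("pics/w1a.png",cv2.resize(im[125:305,280:450],None,fx=3.3333,fy=3.3333,interpolation=cv2.INTER_CUBIC))
```

```text
(no output)
```

View pics/w1a.png

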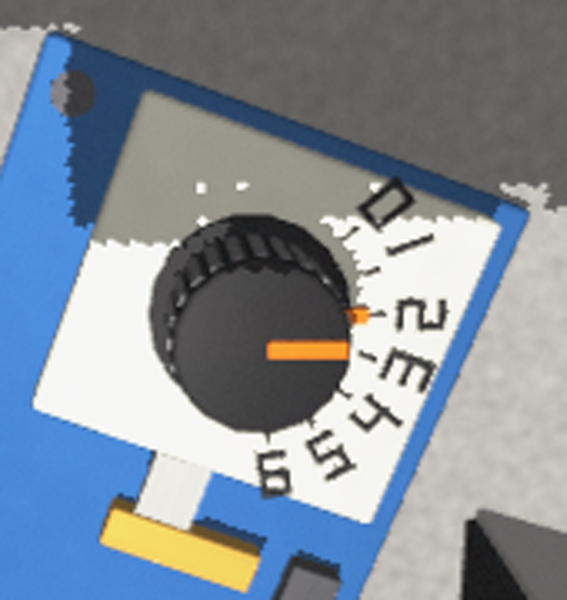

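Run:
```python
from h import *
cm=vision.camera_model("wrist")
g=lambda p:[(p[0]+.5)/3.3333-.5+280,(p[1]+.5)/3.3333-.5+125]
J=[(g((52,32)),-.070,.125,.012),(g((528,212)),.070,.125,.012),((217,369),-.070,-.125,.012),
(g((145,90)),-.041,.120,.028),(g((503,225)),.059,.12,.028),(g((370,523)),.059,.03,.028),(g((33,405)),-.041,.03,.028)]
W=[pix2w(cm,p,z) for p,_,_,z in J]
t,th,r=fit([(a,b) for _,a,b,_ in J],W);print(t,th,r.tolist())
c=pix2w(cm,g((263,346)),.065);print(c, np.linalg.norm(pix2w(cm,g((351,346)),.065)-c))
R=lambda th:np.array([[np.cos(th),-np.sin(th)],[np.sin(th),np.cos(th)]])
print("collar in jig",R(np.radians(th)).T@(c[:2]-t))
```

```text
[0.51630336 0.12328802] 1.0385800220529042 [[1.4, 0.1], [-1.2, -1.3], [1.3, 0.3], [-0.1, 0.3], [-0.2, -0.8], [-1.0, 0.2], [-0.2, 1.2]]
[0.51978112 0.19877699 0.065     ] 0.02113168399241972
collar in jig [0.00484548 0.07541353]
```

Run:
```python
from h import *
go(.519,.198,.035,110)
```

```text
t 2.03 pos [0.4883 0.1914 0.2054] rot [-179.99   -0.    110.75] F [-0.2  0.3 -0.7] open 0.0941
tool shift mm [ -4.8  31.1 170.4] shares [-0.0063  0.0415  0.2272] turn deg(tool) 0.75 share 0.0166 min rows 4.2
```

```bash
python3 -m inch '[[[-0.0063,0.0415,0,0,1],[0,0,0.045,0,1],[0,0,0.045,0,1],[0,0,0.045,0,1],[0,0,0.045,0,1],[0,0,0.03,0,1],[0,0,0.017,0,1],[0,0,0,0,1]]]'
python3 - <<'E'
from h import *
go(.519,.198,.035,110)
cv2.imwrite("pics/w2.png",vision.get_image("wrist"))
E
```

```text
time_s: 2.7
ee_pos: [0.5165, 0.1973, 0.032]
eef_rot: [-179.6, -0.0, 110.7]
contact_force: [0.0, -0.4, -0.4]
opening: 0.0937
t 2.7 pos [0.5165 0.1973 0.032 ] rot [-1.7961e+02 -5.0000e-02  1.1071e+02] F [ 0.  -0.4 -0.4] open 0.0937
tool shift mm [-0.3  2.5 -3. ] shares [-0.0003  0.0033 -0.004 ] turn deg(tool) 0.71 share 0.0158 min rows 0.1
```

View pics/w2.png

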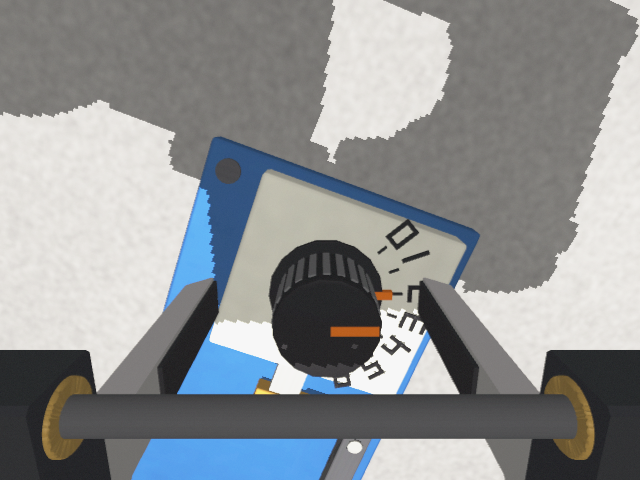

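The collar's top disc is centred near (327,322), between the fingers. I'll check its position again once the arm has settled.

```bash
python3 -m inch '[[[0,0,-0.003,0,1],[0,0,0,0,1]]]'
python3 - <<'E'
from h import *
go(.519,.198,.036,110)
im=vision.get_image("wrist");cm=vision.camera_model("wrist")
cv2.imwrite("pics/w3.png",cv2.resize(im[220:400,230:430],None,fx=3,fy=3,interpolation=cv2.INTER_CUBIC))
for p in [(.519,.198,.065),(.519+.022,.198,.065),(.519-.022,.198,.065),(.519,.22,.065),(.519,.176,.065)]:
    print(3*(w2pix(cm,p)-[230,220])+1)
E
```

```text
time_s: 2.92
ee_pos: [0.5207, 0.1984, 0.0392]
eef_rot: [179.8, 0.0, 110.7]
contact_force: [0.1, 0.2, 1.2]
opening: 0.0943
t 2.92 pos [0.5207 0.1984 0.0392] rot [1.7980e+02 2.0000e-02 1.1067e+02] F [0.1 0.2 1.2] open 0.0943
tool shift mm [ 0.2 -1.7  3.2] shares [ 0.0003 -0.0023  0.0043] turn deg(tool) 0.67 share 0.0149 min rows 0.1
[255.62865309 299.40563217]
[403.78473924 349.85075246]
[103.65812281 247.66174585]
[313.72212592 158.58890669]
[201.22689029 431.2737703 ]
```

View pics/w3.png

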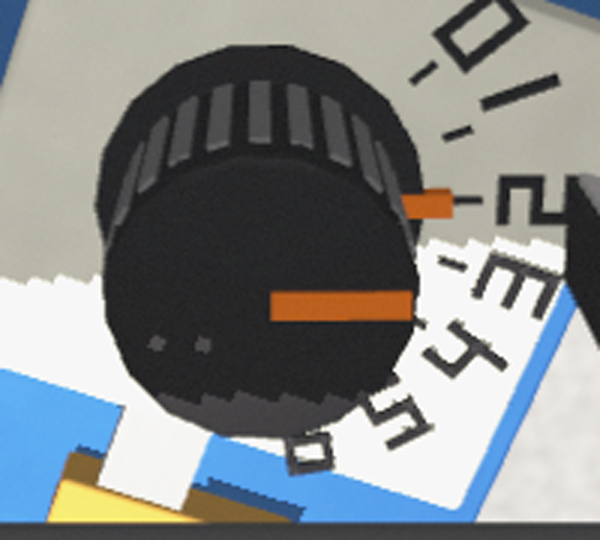

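```bash
python3 -m inch '[[[0,0,0,0,-1],[0,0,0,0,-1],[0,0,0,0,-1],[0,0,0,0,-1],[0,0,0,0,-1],[0,0,0,0,-1]]]' 40
python3 -m inch '[[[0,0,0,0,-1],[0,0,0,0,-1],[0,0,0,0,-1],[0,0,0,0,-1]]]'
```

```text
time_s: 3.47
ee_pos: [0.5192, 0.198, 0.0375]
eef_rot: [180.0, -0.0, 110.6]
contact_force: [-0.2, 0.9, 0.0]
opening: 0.0573
time_s: 3.8
ee_pos: [0.52, 0.1983, 0.0375]
eef_rot: [179.9, -0.0, 110.6]
contact_force: [1.8, 0.8, -2.2]
opening: 0.0436
```

```bash
python3 -m inch '[[[0,0,0,0.075,-1],[0,0,0,0.1,-1],[0,0,0,0.1,-1],[0,0,0,0.1,-1],[0,0,0,0.1,-1],[0,0,0,0.1,-1],[0,0,0,0.1,-1],[0,0,0,0.1,-1]]]'
python3 -m inch '[[[0,0,0,0.08,-1],[0,0,0,0.05,-1],[0,0,0,0,-1],[0,0,0,0,-1],[0,0,0,0,-1]]]'
python3 - <<'E'
from h import *
go(.519,.198,.036,70)
cv2.imwrite("pics/w4.png",vision.get_image("wrist"))
E
```

```text
time_s: 4.47
ee_pos: [0.5198, 0.1983, 0.0375]
eef_rot: [179.9, -0.0, 75.5]
contact_force: [2.6, 1.0, -1.4]
opening: 0.0436
time_s: 4.88
ee_pos: [0.5198, 0.1983, 0.0375]
eef_rot: [180.0, -0.1, 70.0]
contact_force: [2.6, 1.7, -2.5]
opening: 0.0433
t 4.88 pos [0.5198 0.1983 0.0375] rot [ 1.7995e+02 -6.0000e-02  6.9960e+01] F [ 2.6  1.7 -2.5] open 0.0433
tool shift mm [-0.6 -0.6  1.5] shares [-0.0007 -0.0008  0.002 ] turn deg(tool) -0.04 share -0.0009 min rows 0.0
```

View pics/w4.png

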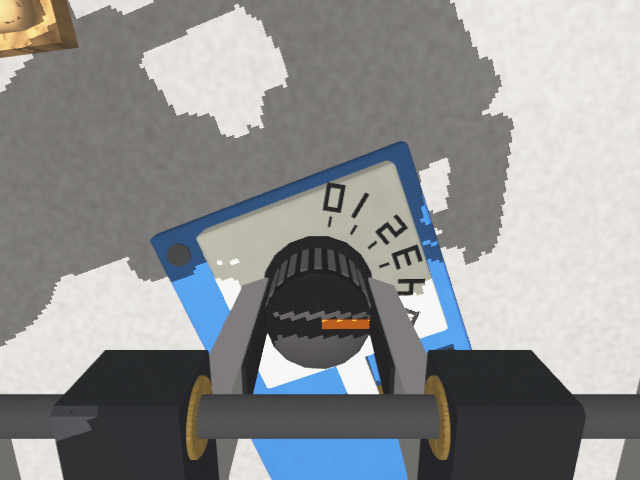

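The pointer kept its angle to the gripper, so it turned 40.6° without slipping. I'll release, rise and check.

```bash
python3 -m inch '[[[0,0,0,0,1],[0,0,0,0,1],[0,0,0,0,1],[0,0,0,0,1],[0,0,0,0,1],[0,0,0,0,1],[0,0,0,0,1]]]'
python3 -m inch '[[[0,0,-0.02,0,1],[0,0,-0.045,0,1],[0,0,-0.045,0,1],[0,0,-0.045,0,1],[0,0,-0.045,0,1],[0,0,-0.03,0,1],[0,0,0,0,1]]]'
python3 - <<'E'
from h import *
go(.462,-.294,.22,70)
im=vision.get_image("wrist")
cv2.imwrite("pics/w5.png",im)
cv2.imwrite("pics/w5.png",cv2.resize(im[150:400,150:483],None,fx=2.4,fy=2.4,interpolation=cv2.INTER_CUBIC))
E
```

```text
time_s: 5.52
ee_pos: [0.519, 0.198, 0.0375]
eef_rot: [-180.0, 0.0, 69.9]
contact_force: [0.7, -0.3, -0.5]
opening: 0.0865
time_s: 6.1
ee_pos: [0.5223, 0.1988, 0.2157]
eef_rot: [179.5, -0.4, 69.9]
contact_force: [1.5, -0.7, 0.7]
opening: 0.094
t 6.1 pos [0.5223 0.1988 0.2157] rot [179.48  -0.35  69.93] F [ 1.5 -0.7  0.7] open 0.094
tool shift mm [-483.5  112.6   -6.2] shares [-0.6447  0.1501 -0.0083] turn deg(tool) -0.07 share -0.0016 min rows 11.9
```

View pics/w5.png

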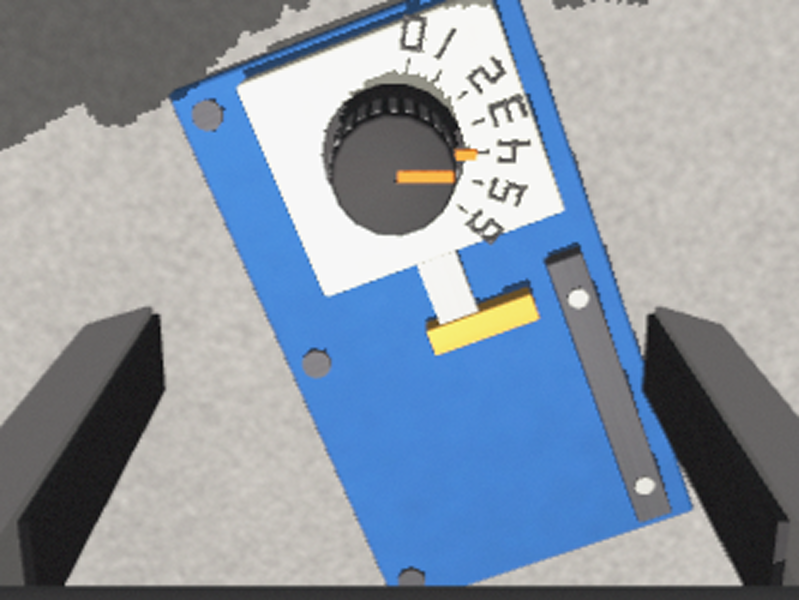

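The pointer is at 4 (the flange mark is at (465,155) by the 4 tick). I'll take a settled picture to refine the fence and stop pose.

```bash
python3 -m inch '[[[0,0,0,0,1],[0,0,0,0,1],[0,0,0,0,1],[0,0,0,0,1],[0,0,0,0,1]]]'
python3 - <<'E'
from h import *
im=vision.get_image("wrist");cm=vision.camera_model("wrist")
np.savez("cm6.npz",mtx=cm["mtx"],T=cm["T"])
cv2.imwrite("pics/w6.png",im)
cv2.imwrite("pics/w6a.png",cv2.resize(im[240:400,300:460],None,fx=3.75,fy=3.75,interpolation=cv2.INTER_CUBIC))
cv2.imwrite("pics/w6b.png",cv2.resize(im[140:300,210:420],None,fx=3.75,fy=3.75,interpolation=cv2.INTER_CUBIC))
E
```

```text
time_s: 6.57
ee_pos: [0.5187, 0.1979, 0.2088]
eef_rot: [-179.9, 0.1, 69.9]
contact_force: [0.5, -0.1, 1.1]
opening: 0.094
```

View pics/w6a.png

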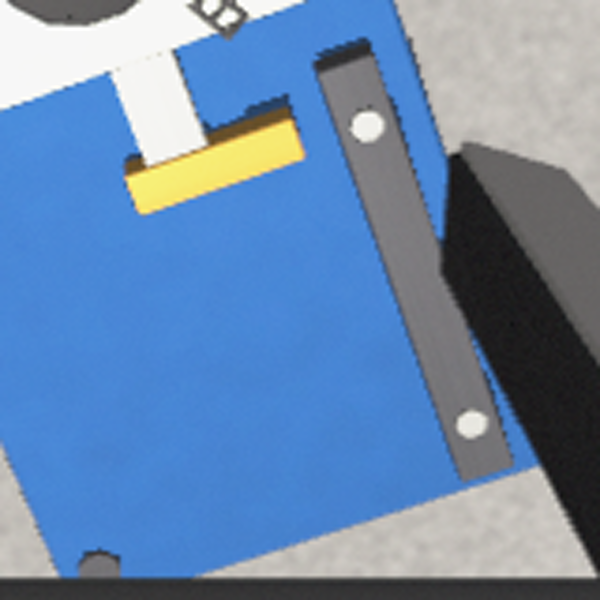

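View pics/w6b.png

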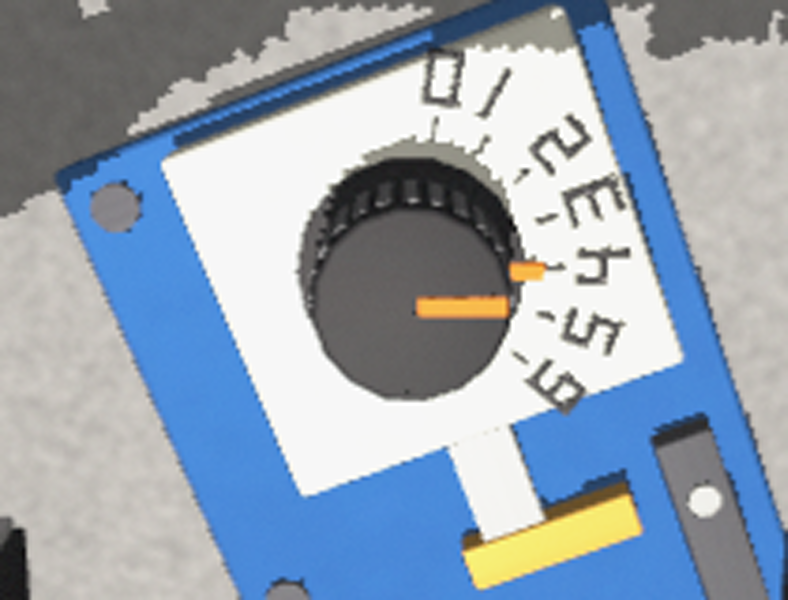

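Run:
```python
from h import *
cm=np.load("cm6.npz")
g=lambda p,o:[(p[0]+.5)/3.75-.5+o[0],(p[1]+.5)/3.75-.5+o[1]]
A=(300,240);B=(210,140)
J=[(g((317,72),A),.045,.010,.022),(g((464,481),A),.045,-.115,.022),(g((512,466),A),.06,-.115,.022),(g((372,58),A),.06,.01,.022),
(g((142,214),A),-.0095,-.011,.022),(g((304,158),A),.0355,-.011,.022),
(g((163,160),B),-.041,.120,.028),(g((683,361),B),.059,.03,.028),(g((305,495),B),-.041,.03,.028),(g((60,180),B),-.07,.125,.012)]
W=[pix2w(cm,p,z) for p,_,_,z in J]
t,th,r=fit([(a,b) for _,a,b,_ in J],W);print(t,th,r.tolist())
a=np.radians(th);R=np.array([[np.cos(a),-np.sin(a)],[np.sin(a),np.cos(a)]])
print("corner",t+R@[.045,-.011],"block target",t+R@[.02,-.051])
print("fence dir",np.degrees(np.arctan2(*(W[1]-W[0])[[0,1]]*[-1,-1])))
```

```text
[0.51582065 0.1226328 ] 0.5231860712016443 [[0.0, 0.2], [0.9, 0.2], [-0.7, 0.1], [-1.0, -1.2], [0.5, 0.4], [-0.8, 0.4], [0.5, 0.0], [-0.9, 0.9], [0.8, 1.0], [0.8, -1.9]]
corner [0.56091922 0.11204417] block target [0.53628551 0.07181755]
fence dir -0.9213464745226317
```

```bash
python3 -m inch '[[[-0.03,0.007,0,0,1],[-0.05,0.0116,0,0,1],[-0.05,0.0116,0,0,1],[-0.05,0.0116,0,0,1],[-0.05,0.0116,0,0,1],[-0.05,0.0116,0,0,1],[-0.05,0.0116,0,0,1],[-0.05,0.0116,0,0,1]]]'
python3 -m inch '[[[-0.05,0.0116,0,0,1],[-0.05,0.0116,0,0,1],[-0.05,0.0116,0,0,1],[-0.05,0.0116,0,0,1],[-0.05,0.0116,0,0,1],[-0.015,0.0035,0,0,1],[0,0,0,-0.14,1],[0,0,0,-0.14,1]]]'
python3 -m inch '[[[0,0,0,-0.15,1],[0,0,0,-0.15,1],[0,0,0,-0.15,1],[0,0,0,-0.15,1],[0,0,0,-0.15,1],[0,0,0,-0.15,1],[0,0,0,-0.15,1],[0,0,0,-0.15,1]]]'
python3 -m inch '[[[0,0,0,-0.15,1],[0,0,0,-0.15,1],[0,0,0,-0.13,1],[0,0,0,0,1],[0,0,0,0,1],[0,0,0,0,1]]]'
python3 - <<'E'
from h import *
go(.462,-.294,.2,155.9)
im=vision.get_image("wrist");cm=vision.camera_model("wrist")
np.savez("cm7.npz",mtx=cm["mtx"],T=cm["T"])
cv2.imwrite("pics/w7.png",im)
E
```

```text
time_s: 7.28
ee_pos: [0.4828, -0.094, 0.2099]
eef_rot: [180.0, -0.0, 69.9]
contact_force: [-0.0, 0.3, 0.3]
opening: 0.0939
time_s: 7.95
ee_pos: [0.4582, -0.2957, 0.2093]
eef_rot: [-180.0, -0.1, 82.7]
contact_force: [0.1, 0.3, -0.1]
opening: 0.0942
time_s: 8.62
ee_pos: [0.4586, -0.2941, 0.2097]
eef_rot: [180.0, -0.0, 136.9]
contact_force: [0.4, 0.5, 0.5]
opening: 0.0937
time_s: 9.12
ee_pos: [0.4586, -0.2945, 0.2098]
eef_rot: [180.0, -0.0, 155.8]
contact_force: [0.1, 0.3, 0.3]
opening: 0.0939
t 9.12 pos [ 0.4586 -0.2945  0.2098] rot [ 1.7998e+02 -2.0000e-02  1.5576e+02] F [0.1 0.3 0.3] open 0.0939
tool shift mm [-2.9  1.9  9.8] shares [-0.0039  0.0025  0.0131] turn deg(tool) -0.14 share -0.0031 min rows 0.2
```

View pics/w7.png

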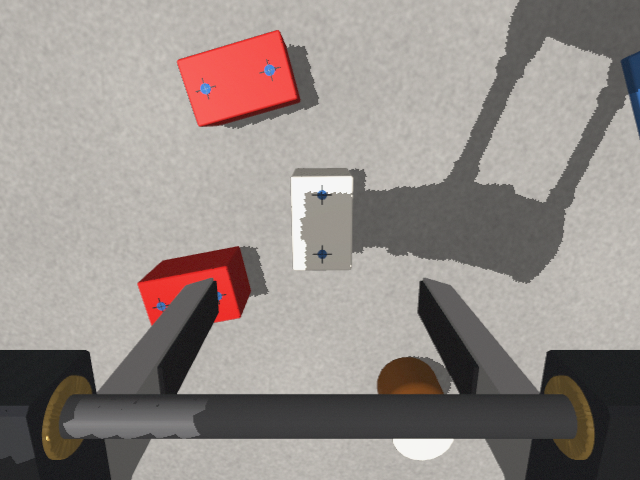

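The white block's top face is at about (291–353, 177–270), aligned with the jaws to within a degree or so.

Run:
```python
from h import *
im=cv2.imread("pics/w7.png")
cv2.imwrite("pics/w7a.png",cv2.resize(im[160:280,280:370],None,fx=5,fy=5,interpolation=cv2.INTER_CUBIC))
```

```text
(no output)
```

View pics/w7a.png

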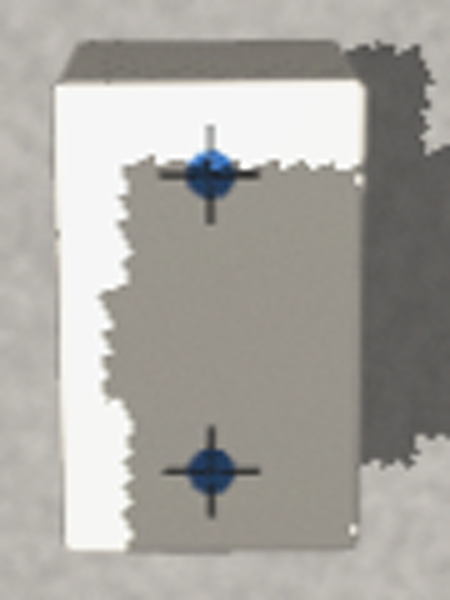

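Run:
```python
from h import *
cm=np.load("cm7.npz")
W=np.array([pix2w(cm,[(p[0]+.5)/5-.5+280,(p[1]+.5)/5-.5+160],.06) for p in [(54,82),(365,82),(357,549),(65,549)]])
print(W, np.linalg.norm(np.diff(W,axis=0),axis=1))
t,th,r=fit([(-.04,.025),(-.04,-.025),(.04,-.025),(.04,.025)],W);print(t,th,r.tolist())
for s in (1,-1):
  t,th,r=fit([(-.04,-s*.025),(-.04,s*.025),(.04,s*.025),(.04,-s*.025)],W);print(t,th,r.tolist())
d=pix2w(cm,[(211.5)/5-.5+280,(470.5)/5-.5+160],.06)-pix2w(cm,[(210.5)/5-.5+280,(174.5)/5-.5+160],.06)
print(np.degrees(np.arctan2(d[1],d[0])))
go(*W.mean(0)[:2],.018,155.8)
```

```text
[[ 0.41580302 -0.29982288  0.06      ]
 [ 0.43613074 -0.25468427  0.06      ]
 [ 0.50831534 -0.28670216  0.06      ]
 [ 0.4879907  -0.33184317  0.06      ]] [0.04950465 0.07896684 0.04950557]
[ 0.46205995 -0.29326312] -23.713220034102193 [[-19.7, -45.5], [20.7, 45.4], [19.7, 45.5], [-20.7, -45.4]]
[ 0.46205995 -0.29326312] -24.01079163536766 [[0.5, 0.0], [0.4, -0.5], [-0.5, 0.0], [-0.4, 0.5]]
[ 0.46205995 -0.29326312] -23.713220034102193 [[-19.7, -45.5], [20.7, 45.4], [19.7, 45.5], [-20.7, -45.4]]
-23.909320183861926
t 9.17 pos [ 0.4586 -0.2946  0.2098] rot [ 1.7998e+02 -1.0000e-02  1.5578e+02] F [0.8 0.1 0.2] open 0.0939
tool shift mm [ -2.7   2.6 191.8] shares [-0.0035  0.0035  0.2558] turn deg(tool) -0.02 share -0.0004 min rows 4.6
```

```bash
python3 -m inch '[[[-0.0035,0.0035,0.02,-0.004,1],[0,0,0.045,0,1],[0,0,0.045,0,1],[0,0,0.045,0,1],[0,0,0.045,0,1],[0,0,0.03,0,1],[0,0,0.015,0,1],[0,0,0.01,0,1]]]'
python3 -m inch '[[[0,0,0,0,-1],[0,0,0,0,-1],[0,0,0,0,-1],[0,0,0,0,-1],[0,0,0,0,-1],[0,0,0,0,-1],[0,0,0,0,-1],[0,0,0,0,-1]]]' 50
python3 -m inch '[[[0,0,0,0,-1],[0,0,0,0,-1]]]'
```

```text
time_s: 9.83
ee_pos: [0.461, -0.2926, 0.0167]
eef_rot: [179.9, -0.2, 156.0]
contact_force: [0.3, 0.5, 0.0]
opening: 0.0939
time_s: 10.5
ee_pos: [0.4625, -0.2934, 0.0193]
eef_rot: [180.0, 0.1, 156.0]
contact_force: [1.3, 2.1, 2.9]
opening: 0.0502
time_s: 10.67
ee_pos: [0.4624, -0.2934, 0.0193]
eef_rot: [180.0, 0.0, 156.0]
contact_force: [0.0, 2.1, 5.6]
opening: 0.0495
```

```bash
python3 -m inch '[[[0,0,-0.02,0,-1],[0,0,-0.035,0,-1],[0,0,-0.035,0,-1],[0,0,-0.035,0,-1],[0,0,-0.025,0,-1],[0,0,0,0,-1],[0,0,0,0,-1],[0,0,0,0,-1]]]'
python3 - <<'E'
from h import *
go(.528,.060,.131,90.8)
E
```

```text
time_s: 11.33
ee_pos: [0.4608, -0.2928, 0.1293]
eef_rot: [180.0, -0.2, 156.0]
contact_force: [-0.5, 0.7, -3.4]
opening: 0.05
t 11.33 pos [ 0.4608 -0.2928  0.1293] rot [179.96  -0.2  156.05] F [-0.5  0.7 -3.4] open 0.05
tool shift mm [ 81.8 349.7  -1.1] shares [ 0.109   0.4662 -0.0015] turn deg(tool) 65.25 share 1.45 min rows 9.1
```

```bash
python3 -m inch '[[[0.006,0.025,0,0,-1],[0.01,0.042,0,0,-1],[0.01,0.042,0,0,-1],[0.01,0.042,0,0,-1],[0.01,0.042,0,0,-1],[0.01,0.042,0,0,-1],[0.01,0.042,0,0,-1],[0.01,0.042,0,0,-1]]]'
python3 -m inch '[[[0.01,0.042,0,0,-1],[0.01,0.042,0,0,-1],[0.01,0.042,0,0,-1],[0.005,0.021,0,0,-1],[0,0,0,0.1,-1],[0,0,0,0.13,-1],[0,0,0,0.13,-1],[0,0,0,0.13,-1]]]'
python3 -m inch '[[[0,0,0,0.13,-1],[0,0,0,0.13,-1],[0,0,0,0.13,-1],[0,0,0,0.13,-1],[0,0,0,0.13,-1],[0,0,0,0.13,-1],[0,0,0,0.13,-1],[0,0,0,0.05,-1]]]'
python3 -m inch '[[[0,0,0,0,-1],[0,0,0,0,-1],[0,0,0,0,-1],[0,0,0,0,-1]]]'
python3 - <<'E'
from h import *
go(.526,.060,.034,90.8)
print(arm.observe()['wrist_torque'])
im=vision.get_image("wrist");cv2.imwrite("pics/w8.png",im)
E
```

```text
time_s: 12.0
ee_pos: [0.5055, -0.05, 0.1289]
eef_rot: [-179.9, -0.2, 156.0]
contact_force: [0.7, 0.2, -2.1]
opening: 0.0495
time_s: 12.67
ee_pos: [0.5261, 0.0599, 0.1287]
eef_rot: [-179.8, -0.2, 133.8]
contact_force: [0.6, 0.1, -2.0]
opening: 0.0497
time_s: 13.33
ee_pos: [0.5262, 0.0595, 0.1287]
eef_rot: [-179.7, 0.0, 90.6]
contact_force: [0.3, 0.5, -2.1]
opening: 0.0496
time_s: 13.67
ee_pos: [0.5274, 0.0596, 0.1305]
eef_rot: [-179.9, -0.0, 90.8]
contact_force: [0.7, -0.5, -2.9]
opening: 0.0501
t 13.67 pos [0.5274 0.0596 0.1305] rot [-179.93   -0.     90.84] F [ 0.7 -0.5 -2.9] open 0.0501
tool shift mm [ 0.4 -1.3 96.5] shares [ 0.0005 -0.0017  0.1287] turn deg(tool) 0.04 share 0.0009 min rows 2.3
[-0.02448338  0.08194943  0.02822241]
```

View pics/w8.png

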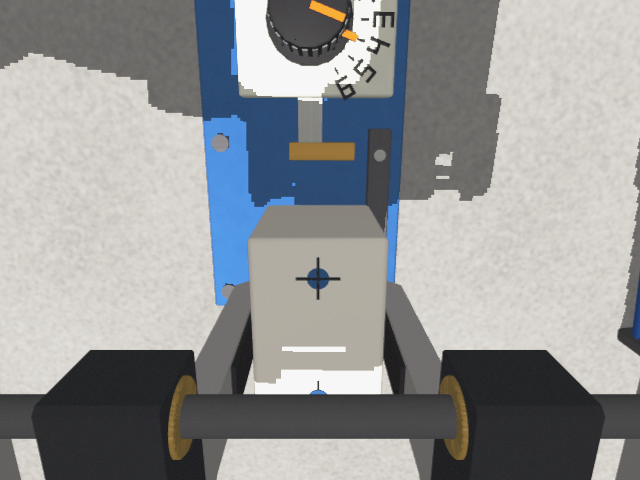

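```bash
python3 -m inch '[[[0,0,0.02,0,-1],[0,0,0.035,0,-1],[0,0,0.035,0,-1],[0,0,0.02,0,-1],[0,0,0.014,0,-1],[0,0,0,0,-1],[0,0,0,0,-1],[0,0,0,0,-1]]]'
python3 -m inch '[[[0,0,0.002,0,-1],[0,0,0,0,-1],[0,0,0,0,-1]]]'
```

```text
time_s: 14.38
ee_pos: [0.5286, 0.0597, 0.039]
eef_rot: [179.9, -0.0, 90.8]
contact_force: [-0.0, 0.7, -2.1]
opening: 0.0499
time_s: 14.63
ee_pos: [0.5282, 0.0597, 0.0374]
eef_rot: [179.9, -0.0, 90.8]
contact_force: [-0.0, 0.1, -2.8]
opening: 0.0499
```

```bash
python3 -m inch '[[[0,0,0.004,0,-1],[0,0,0.002,0,-1],[0,0,0,0,-1],[0,0,0,0,-1]]]'
python3 -m inch '[[[0,0,0.002,0,-1],[0,0,0,0,-1],[0,0,0,0,-1]]]'
```

```text
time_s: 14.97
ee_pos: [0.5276, 0.0597, 0.032]
eef_rot: [-180.0, -0.0, 90.8]
contact_force: [0.7, -0.2, -2.0]
opening: 0.0499
time_s: 15.22
ee_pos: [0.528, 0.0597, 0.0313]
eef_rot: [180.0, -0.0, 90.8]
contact_force: [-0.7, 1.5, 2.2]
opening: 0.0499
```

```bash
python3 -m inch '[[[0,0,0.0015,0,-1],[0,0,0,0,-1],[0,0,0,0,-1]]]'
python3 - <<'E'
from h import *
go(.536,.072,.0313,90.8)
print(arm.observe()['wrist_torque'])
E
```

```text
time_s: 15.47
ee_pos: [0.528, 0.0597, 0.0313]
eef_rot: [179.9, -0.0, 90.8]
contact_force: [-2.5, 1.2, 10.3]
opening: 0.0495
t 15.47 pos [0.528  0.0597 0.0313] rot [179.94  -0.    90.8 ] F [-2.5  1.2 10.3] open 0.0495
tool shift mm [12.2  8.1 -0. ] shares [ 0.0163  0.0108 -0.0001] turn deg(tool) 0.0 share 0.0 min rows 0.4
[-0.11869419  0.84630638  0.04515911]
```

```bash
python3 -m inch '[[[0,0.004,0,0,-1],[0,0.004,0,0,-1],[0,0,0,0,-1],[0,0,0,0,-1]]]'
python3 -m inch '[[[0,0.002,0,0,-1],[0,0,0,0,-1],[0,0,0,0,-1]]]'
```

```text
time_s: 15.8
ee_pos: [0.5283, 0.0597, 0.0314]
eef_rot: [-179.4, 0.0, 90.8]
contact_force: [-13.7, -0.7, 22.9]
opening: 0.0499
time_s: 16.05
ee_pos: [0.5283, 0.0597, 0.0315]
eef_rot: [-179.3, 0.0, 90.8]
contact_force: [-15.2, -0.9, 25.4]
opening: 0.0495
```

```bash
python3 -m inch '[[[0,0,-0.002,0,-1],[0,0,0,0,-1],[0,0,0,0,-1]]]'
python3 -m inch '[[[0,0,-0.0015,0,-1],[0,0,0,0,-1],[0,0,0,0,-1]]]'
python3 - <<'E'
from h import *
im=vision.get_image("wrist");cv2.imwrite("pics/w9.png",im)
im=vision.get_image("side");cv2.imwrite("pics/s9.png",cv2.resize(im[170:290,220:380],None,fx=5,fy=5,interpolation=cv2.INTER_CUBIC))
E
```

```text
time_s: 16.3
ee_pos: [0.5359, 0.0598, 0.0313]
eef_rot: [179.9, -0.0, 90.8]
contact_force: [-0.9, 1.5, 2.1]
opening: 0.0498
time_s: 16.55
ee_pos: [0.5354, 0.0597, 0.0317]
eef_rot: [-180.0, -0.0, 90.8]
contact_force: [-0.2, 0.4, -4.0]
opening: 0.0495
```

View pics/w9.png

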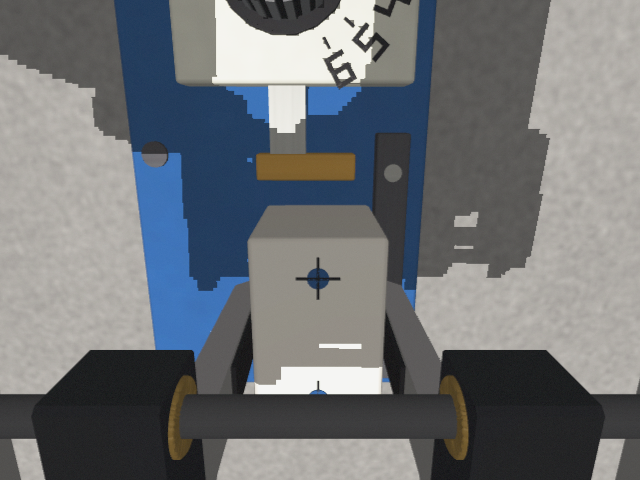

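View pics/s9.png

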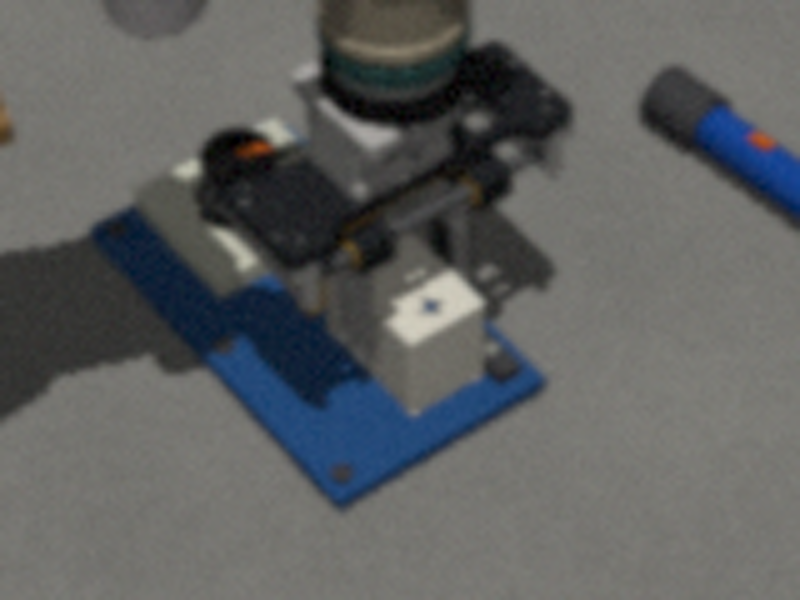

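The block now sits free beside the fence, with its +x side near the bar's edge at (380,240). I'll approach both faces in small steps with almost no down-force.

```bash
python3 -m inch '[[[0,0.002,0,0,-1],[0,0,0,0,-1],[0,0,0,0,-1]]]'
python3 -m inch '[[[0,0.002,0,0,-1],[0,0,0,0,-1],[0,0,0,0,-1]]]'
python3 -c "
from h import *
print(arm.observe()['wrist_torque'])"
```

```text
time_s: 16.9
ee_pos: [0.5367, 0.0598, 0.032]
eef_rot: [-180.0, -0.0, 90.8]
contact_force: [-1.2, 0.3, -2.6]
opening: 0.05
time_s: 17.15
ee_pos: [0.5368, 0.0598, 0.032]
eef_rot: [-179.8, -0.0, 90.8]
contact_force: [-3.1, -0.1, -1.1]
opening: 0.0496
[-0.14816542  0.83291396 -0.13164375]
```

```bash
python3 -m inch '[[[0.005,0,0,0,-1],[0.006,0,0,0,-1],[0,0,0,0,-1],[0,0,0,0,-1]]]'
python3 -m inch '[[[0.003,0,0,0,-1],[0,0,0,0,-1],[0,0,0,0,-1]]]'
python3 -c "
from h import *
go(.5367,.072,.0313,90.8);print(arm.observe()['wrist_torque'])"
```

```text
time_s: 17.48
ee_pos: [0.5367, 0.0683, 0.0318]
eef_rot: [-179.8, -0.0, 90.8]
contact_force: [-4.9, -1.9, -2.3]
opening: 0.0497
time_s: 17.73
ee_pos: [0.5367, 0.0701, 0.0318]
eef_rot: [-179.8, 0.0, 90.8]
contact_force: [-5.0, -3.3, -1.4]
opening: 0.0501
t 17.73 pos [0.5367 0.0701 0.0318] rot [-1.7983e+02  2.0000e-02  9.0810e+01] F [-5.  -3.3 -1.4] open 0.0501
tool shift mm [1.9 0.  0.5] shares [0.0025 0.0001 0.0006] turn deg(tool) 0.01 share 0.0003 min rows 0.0
[-0.56125316  1.14588359 -0.22850338]
```

```bash
python3 -m inch '[[[0.002,0,0,0,-1],[0,0,0,0,-1],[0,0,0,0,-1]]]'
python3 -m inch '[[[0.002,0,0,0,-1],[0,0,0,0,-1],[0,0,0,0,-1]]]'
python3 -m inch '[[[0.002,0,0,0,-1],[0,0,0,0,-1],[0,0,0,0,-1]]]'
python3 -c "
from h import *
go(.5367,.072,.0313,90.8);print(arm.observe()['wrist_torque'])"
```

```text
time_s: 17.98
ee_pos: [0.5366, 0.0714, 0.0317]
eef_rot: [-179.8, 0.0, 90.8]
contact_force: [-4.8, -2.6, -3.3]
opening: 0.0496
time_s: 18.23
ee_pos: [0.5367, 0.0727, 0.0317]
eef_rot: [-179.8, 0.1, 90.8]
contact_force: [-4.4, -2.7, -2.9]
opening: 0.0498
time_s: 18.48
ee_pos: [0.5366, 0.0729, 0.0318]
eef_rot: [-179.8, 0.2, 90.9]
contact_force: [-4.4, -7.0, -2.3]
opening: 0.05
t 18.48 pos [0.5366 0.0729 0.0318] rot [-179.82    0.19   90.86] F [-4.4 -7.  -2.3] open 0.05
tool shift mm [-0.9  0.1  0.5] shares [-0.0013  0.0001  0.0007] turn deg(tool) 0.06 share 0.0014 min rows 0.0
[-1.48618282  1.17966729 -0.28821353]
```

```bash
python3 -m inch '[[[0,0,0.002,0,-1],[0,0,0,0,-1],[0,0,0,0,-1]]]'
python3 -m inch '[[[0.001,0.001,0.001,0,-1],[0,0,0,0,-1],[0,0,0,0,-1]]]'
python3 -c "
from h import *
go(.5367,.072,.0313,90.8);print(arm.observe()['wrist_torque'])"
```

```text
time_s: 18.73
ee_pos: [0.5366, 0.0729, 0.0314]
eef_rot: [-179.8, 0.2, 90.9]
contact_force: [-7.4, -7.2, 4.1]
opening: 0.0501
time_s: 18.98
ee_pos: [0.5367, 0.0729, 0.0314]
eef_rot: [-179.8, 0.3, 90.9]
contact_force: [-9.8, -9.3, 10.1]
opening: 0.0499
t 18.98 pos [0.5367 0.0729 0.0314] rot [-179.78    0.26   90.88] F [-9.8 -9.3 10.1] open 0.0499
tool shift mm [-0.9  0.   0.1] shares [-0.0012  0.      0.0001] turn deg(tool) 0.08 share 0.0017 min rows 0.0
[-1.55298717  1.88761203 -0.28478078]
```

```bash
python3 -m inch '[[[0,0,0,0.007,-1],[0,0,0,0,-1],[0,0,0,0,-1]]]'
python3 -c "
from h import *
go(.5367,.072,.0313,90.8);print(arm.observe()['wrist_torque'])
im=vision.get_image('wrist');cv2.imwrite('pics/w10.png',im)
cv2.imwrite('pics/w10a.png',cv2.resize(im[130:290,230:440],None,fx=3.75,fy=3.75,interpolation=cv2.INTER_CUBIC))
"
```

```text
time_s: 19.23
ee_pos: [0.5366, 0.0729, 0.0314]
eef_rot: [-179.8, 0.3, 90.7]
contact_force: [-9.8, -8.9, 12.2]
opening: 0.0496
t 19.23 pos [0.5366 0.0729 0.0314] rot [-179.79    0.27   90.67] F [-9.8 -8.9 12.2] open 0.0496
tool shift mm [-0.9  0.   0.1] shares [-0.0012  0.0001  0.0002] turn deg(tool) -0.13 share -0.0029 min rows 0.0
[-1.5075669   1.92821484  0.16593402]
```

View pics/w10a.png

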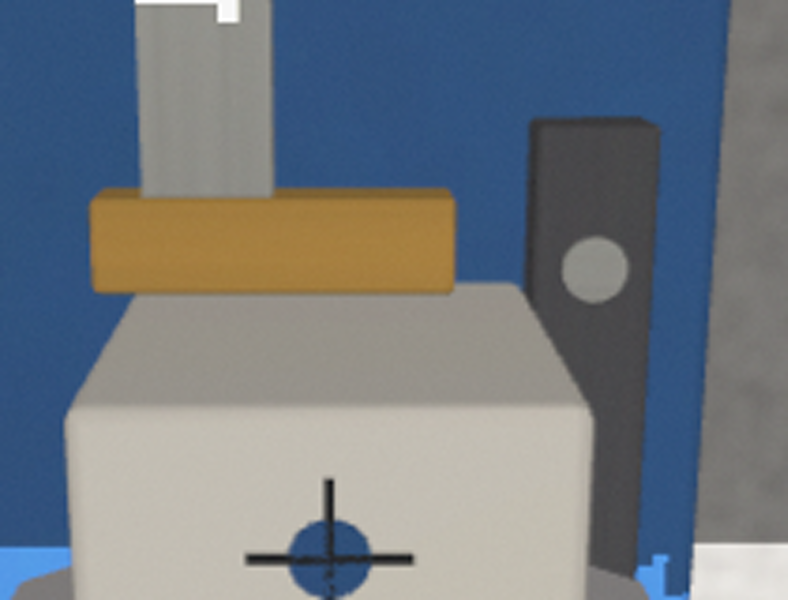

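The block's end meets the brass stop and its side meets the fence with no visible gap. The sign change in the z moment means it is near flush, so I'll balance the yaw slightly and press more firmly.

```bash
python3 -m inch '[[[0.0015,0.002,0.001,-0.002,-1],[0,0,0,0,-1],[0,0,0,0,-1],[0,0,0,0,-1]]]' 55
python3 -c "
from h import *
go(.5367,.0729,.0313,90.75);print(arm.observe()['wrist_torque'])"
```

```text
time_s: 19.62
ee_pos: [0.5367, 0.073, 0.0314]
eef_rot: [-179.6, 0.4, 90.8]
contact_force: [-14.8, -12.2, 18.5]
opening: 0.0498
t 19.62 pos [0.5367 0.073  0.0314] rot [-179.64    0.38   90.76] F [-14.8 -12.2  18.5] open 0.0498
tool shift mm [-0.1  0.   0.1] shares [-0.0001  0.      0.0002] turn deg(tool) 0.01 share 0.0001 min rows 0.0
[-1.94801853  2.62939477 -0.06278263]
```

```bash
python3 -m inch '[[[0,0,-0.003,0,-1],[0,0,0,0,-1],[0,0,0,0,-1],[0,0,0,0,-1]]]'
python3 -m inch '[[[0,0,0.0018,0,-1],[0,0,0,0,-1],[0,0,0,0,-1],[0,0,0,0,-1]]]'
python3 -c "
from h import *
go(.5367,.0729,.0313,90.75);print(arm.observe()['wrist_torque'])
im=vision.get_image('wrist');cv2.imwrite('pics/w11.png',im)
cv2.imwrite('pics/t11.png',cv2.resize(vision.get_image('top')[130:370,90:540],None,fx=1.7,fy=1.7))
"
```

```text
time_s: 19.95
ee_pos: [0.5367, 0.0731, 0.0316]
eef_rot: [-179.6, 0.4, 90.8]
contact_force: [-9.7, -11.1, 5.8]
opening: 0.0495
time_s: 20.28
ee_pos: [0.5367, 0.0731, 0.0315]
eef_rot: [-179.6, 0.4, 90.8]
contact_force: [-11.5, -11.9, 13.1]
opening: 0.0496
t 20.28 pos [0.5367 0.0731 0.0315] rot [-179.62    0.37   90.75] F [-11.5 -11.9  13.1] open 0.0496
tool shift mm [-0.2 -0.   0.2] shares [-0.0002 -0.      0.0003] turn deg(tool) 0.0 share 0.0001 min rows 0.0
[-2.10005112  2.35411865 -0.10862506]
```

View pics/w11.png

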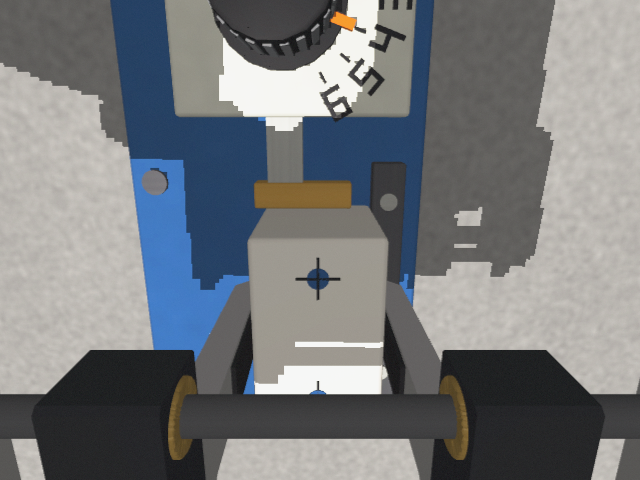

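View pics/t11.png

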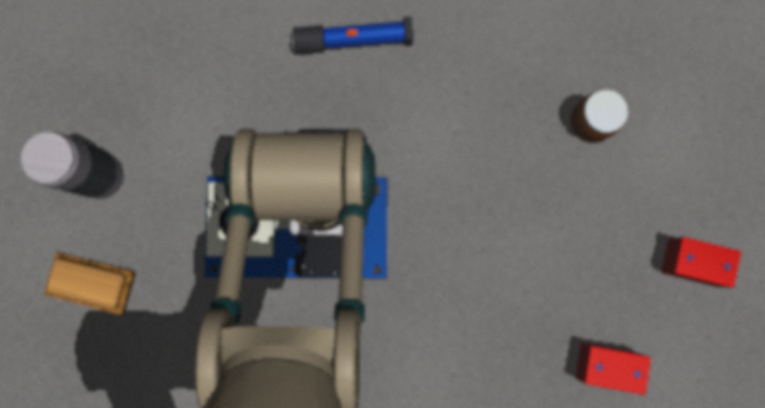

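```bash
python3 -m inch '[[[0,0,0.0006,0,-1],[0,0,0,0,-1],[0,0,0,0,-1],[0,0,0,0,-1],[0,0,0,0,-1],[0,0,0,0,-1],[0,0,0,0,-1],[0,0,0,0,-1]]]'
python3 -c "
from bench import arm
print(arm.close_job())"
```

```text
time_s: 21.05
ee_pos: [0.5367, 0.073, 0.0315]
eef_rot: [-179.6, 0.4, 90.8]
contact_force: [-12.9, -12.3, 15.3]
opening: 0.0497
the job is handed in; nothing more can be done
None
```

I turned the collar from 2 to 4. Then I gripped the white block across its width, set it on the plate and pushed it into the corner. I handed the job in at about 21 s, still holding and pressing it.

- **Collar:** my last wrist picture shows the pointer at 4. It did not move while I pushed on the stop.
- **Pressing:** the last readings were about 13 N towards the fence, 12 N towards the stop (well under the 30 N limit) and 15 N down. Some of the sideways force may be taken by friction on the plate. With little load on the plate I still read about 10 and 11 N, so both faces are pressed.
- **Fit:** I saw no gap at the stop or the fence. The turning moment on the wrist was near zero, which suggests the long side is flush.
- **Bystanders:** the top picture shows the can, jar, flashlight, sander and red blocks apparently where they were. I compared them by eye and did not measure.

**What went less well:**
- My first push towards the fence stuck, because I was pressing down too hard. I eased off, the block slid, and I redid the approach gently.
- The gripper leans about 0.4° in both directions under the push. I could not confirm that the block's underside is perfectly flat on the plate.
- The position where the block met the stop was about 1 mm beyond my camera estimate, within the calibration error.

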